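# Zero the timer and hold the ball at the start of the incline

## Robot

A 6-joint arm with a two-finger parallel gripper is mounted at the origin on the work surface. World frame = base frame: x ahead of the robot, y to its left, z up, the work surface at z = 0. Lengths are in m, angles in rad, forces in N, time in s.
With the tool pointing down it reaches from about 0.3 to 0.875 m from the base axis. Payload 6.4 kg.
Tool frame: the origin (TCP) lies at the very end of the fingers, on their centre line; the grasp point (between the pads) lies grip_point_offset behind it (grip_point_offset is the distance from the TCP to the grasp point, in m); y points along the fingers, x is the direction in which the jaws open and shut, and the axes are right-handed (so a half turn about y gives the same grasp; the last joint's range is limited). The gripper opens to 85 mm and grips with 20 to 120 N. Pads are 22 mm wide; open, the fingers measure 114 mm over their backs; the gripper's body (76 mm by 85 mm) begins 54 mm behind the grasp point. The pads swing forward as they close: fully open they stand 13 mm farther back than shut.
Start: joints at [-1.423, 0.181, 1.607, -0, 1.354, -0.206], TCP at [0.199, -0.539, 0.231] pointing down, gripper open.
Joint ranges: [-2.99, 2.99], [-0.89, 2.07], [0.3, 2.58], [-1.14, 4.28], [0, 2.63], [-3.12, 3.12]. Speed limits (rad/s): [2.57, 2.57, 3.01, 3.14, 3.14, 3.14].

## Interface

Orientations are given as a unit quaternion [w, x, y, z].
In Python, from bench import get_obs, camera, camera_model, hand_in, grip_point_offset gives the robot as it stands.
- The arm moves only by the shell command python3 -m jog 'ROWS'. ROWS is JSON, a list of rows, each a list of 7 numbers: the shift along the tool's x, y, z in mm, then the turn, a rotation vector about the tool's x, y, z in degrees, then the gripper's target within -1 to 1 (shut at 1, half-way at 0, fully open at -1). In form: [[x, y, z, ax, ay, az, grip], ...]. A call has 1 to 8 rows; each row shifts and turns the commanded pose from where the row before left it, along the tool's axes as they then stand; what a row does not reach is not made up. A row lasts 1/12 s, in which the tool goes at most 41.7 mm and 7.16 degrees, less where a joint would pass 70% of its speed; a pose out of reach is approached as far as the arm can. A call is refused whole if a number of a shift passes 41.7 or a number of a turn 7.16, either way. A call with a gripper value outside its range is refused whole. The fingers move at their own pace and stop on an object; the grip force is fixed at half the most. Time passes only in rows, so rows that do not move let the fingers close. It gives the time, the measured TCP pose, the force and the opening at its end, in the units of the state.
- get_obs(): the state, without advancing time (a new reading comes with each control period).
- camera(name): name is "scene" or "top"; returns the picture (480x640x3 uint8, blue, green, red); there is no depth.
- camera_model(name): a dict with "K" (3x3 intrinsics, pixels), "pose" (4x4, takes a point from camera to world coordinates). Camera axes: x right, y down, z forward; pixel columns grow to the right and rows downward; lengths in m; the calibration is good to about 2 mm. A picture is of the moment at which its call begins. camera_model takes no time and is no camera call.
- hand_in(): hands the job in, once; it reports no verdict.
The state is a dict: "time_s": time; "q": joint angles; "dq": joint speeds; "joint_efforts": joint torques, N m; "eef_pos": TCP position; "eef_rot": TCP orientation; "wrist_force": force on the tool from outside, world axes, zero at the start; "torque": the same for the moment, N m; "opening": opening from 0.0 (shut) to 1.0 (fully open).
Only numpy, scipy, OpenCV 4.12 (cv2) and the standard library are available. Lean on these libraries where they do the work, as an engineer would, in place of code of your own. Each camera call takes 0.05 s, during which the arm holds its last target.

## Task

Get the rolling-ball incline ready for a run: press the red zero button on the bench timer, then with a fingertip roll the steel ball up the sloped gutter to the blue start stop, until it has pushed the white plunger right in. Finish while still holding it there from behind so that it cannot roll back. Only push the ball, never grip it or lift it out of the gutter; leave the start stop where it is clamped, and the blue button and everything else on the bench alone.

Things in the scene. Friction and masses are not known exactly. Their poses are not given: they have to be found in the camera images.
- ball: bright steel ball, 50 mm diameter, about 0.5 kg, polished (friction about 0.35), loose, lying in the V gutter; at the start it rests at the gutter's low end against the low finish bar. Origin at its centre (its axes turn as it rolls).
- gutter: fixed aluminium V gutter, 460 mm long, 40 mm wide over its lips, rising at 0.12 rad (7 degrees). Origin: bottom line of the groove at the low end, 36 mm above the bench; axes: x along the groove uphill, y across the groove, z square to the groove upwards. The V's sides rise at 30 degrees, lips 12 mm above the groove line. The ball's centre rides at y = 0, z = 28.9 mm and starts at x = 20 mm.
- finish_bar (a point): middle of the top of the black finish bar across the gutter's low end, 10 mm thick along the gutter, which the resting ball leans on. Its top is only 14 mm above the groove line (15 mm below the ball's centre), so a fingertip can come down behind the ball above it; no part of the incline stands downhill of it.
- plunger_tip (a point): downhill end face of the white plunger (17 mm diameter) of the start switch, which points down the gutter at the height of the ball's centre, over the groove line; the point moves with the plunger. The ball's centre is 25 mm downhill of it when they touch.
- startswitch (a joint): travel of the white start-switch plunger in m: 0 sprung out, 0.010 fully in. It moves uphill along the gutter when pressed; the spring takes about 1 N to start and 4 N at full travel, then it is a hard stop. It springs out when let go.
- stop_block (a point): start stop: blue block, 32 mm long along the gutter, 52 mm wide, its top 47 mm above the groove line, clamped on the upper half of the gutter at a place that differs from run to run. The point is the middle of its downhill face, where the plunger comes out, 24 mm uphill of the tip of the sprung-out plunger. It must stay where it is.
- zero_top (a point): centre of the top of the red zero button (24 mm diameter) on the flat top of the bench timer, a grey console 85 x 160 mm, 45 mm high. Pressed straight down; it stands 21 mm above the console, in a black collar 40 mm across and 12 mm high.
- zero (a joint): travel of the red zero button in m: 0 up, 0.005 fully down; 4 N presses it fully down, it springs back.
- mode_top (a point): centre of the top of the blue mode button (20 mm diameter), 42 mm from the red one on the same console; to be left alone.
- mode (a joint): travel of the blue mode button in m: 0 up, 0.005 down.
- meter: bystander: hand multimeter, black with green face, 78 x 150 mm, 42 mm high with its dial, lying on the bench; it and the timer may change places. Origin under its centre.
- ballbox: bystander: wooden two-cell box for spare balls, 62 x 120 mm, 30 mm high. Origin under its centre.
- alu_ball: bystander: spare aluminium ball, 50 mm, in the wooden box. Origin at its centre.
- brass_ball: bystander: spare brass ball, 44 mm, in the wooden box. Origin at its centre.
- tape: bystander: black roll of tape, 74 mm across, 19 mm high, flat on the bench. Origin under its centre.
- caliper: bystander: steel vernier caliper lying flat, 200 mm long. Origin near its centre.
- screwdriver: bystander: screwdriver lying on the bench. Origin under its middle.
Not all that is in view belongs to the job. Leave any black or green look-alike of the ball alone.

How it is judged:
On the way, in this order (a step that is already met when the one before it is completed fails the run):
1. the red zero button has been pressed down (at least 3 of its 5 mm) (value of joint zero above 0.003 m), for 0.04 s.
2. the red button is up again, the start plunger still out (value of joint zero below 0.0015 m and value of joint startswitch below 0.003 m), for 0.04 s.
3. the ball, in the gutter, has pushed the start plunger in (at least 6 of its 10 mm) (value of joint startswitch above 0.006 m and distance between ball and plunger_tip below 0.03 m), for 0.2 s.
At the end, for the whole second after the job is handed in: Still pushed by the fingers (over 0.5 N), the ball lies in the groove (within 6 mm sideways and in height) against the white plunger, which is in by at least 6 of its 10 mm; both timer buttons are up and the start stop is within 4 mm of its place (all of step 3 and contact force between the fingers and ball above 0.5 N and contact force between ball and gutter above 0.3 N and y of ball in the frame of gutter between -0.006 and 0.006 m and z of ball in the frame of gutter below 0.035 m and value of joint each of zero, mode below 0.0015 m and distance of stop_block from where it was at the start of the episode below 0.004 m); the arm keeps its last pose, push and grip.
It fails at once if the ball is lifted off the groove by more than 12 mm or leaves the gutter (z of ball in the frame of gutter above 0.041 m or z of ball in the frame of gutter below 0.015 m).
It fails at once if the ball is taken between the fingers (distance between the grasp point and ball below 0.022 m).
It fails at once if the blue mode button is pressed (value of joint mode above 0.0025 m).
It fails at once if the start stop is pushed along the gutter by more than 4 mm (distance of stop_block from where it was at the start of the episode above 0.004 m).
It fails at once if another thing on the bench (multimeter, ball box, spare balls, tape, caliper, screwdriver) is moved by more than 20 mm (distance of any of meter, ballbox, alu_ball, brass_ball, tape, caliper, screwdriver from where it was at the start of the episode above 0.02 m).
It also fails if it takes over 51 s, if anything falls off the work surface, if the arm or the gripper's body presses on something with over 40 N, if the wrist force passes 120 N, or if a joint passes its speed limit or range.

## Working session

There is one attempt and no reset: what is moved stays moved. The work goes in short steps, Python scripts to look and compute and a shell command to move; the robot and the scene stay as the last step left them, time stands still between calls to the robot, and variables do not carry over. Pictures are saved under pics/ and viewed, and the job is handed in when it is done.

```bash
mkdir -p pics; python3 - <<'E'
from bench import *
import cv2
o=get_obs(); print(o, grip_point_offset)
for n in("scene","top"):
    cv2.imwrite(f"pics/{n}0.png",camera(n)); m=camera_model(n); print(n,m["K"],m["pose"])
E
```

```text
{'time_s': 0.0, 'q': array([-1.42332462e+00,  1.81551635e-01,  1.60802303e+00, -1.46158156e-05,
        1.35376122e+00, -2.06293410e-01]), 'dq': array([ 0.00200595,  0.00067881, -0.0006973 , -0.00106764,  0.00194313,
       -0.00047951]), 'joint_efforts': array([-6.16529087e-04, -4.44875050e+01, -3.51336944e+01, -3.83284432e-04,
        9.01744352e-03, -1.23456029e-06]), 'eef_pos': array([ 0.1991316 , -0.5388317 ,  0.23037092]), 'eef_rot': array([ 0.58062472, -0.57973477,  0.4046431 , -0.40379015]), 'wrist_force': array([ 1.09103786, -0.21393324, -0.14899621]), 'torque': array([ 0.00351225, -0.02067014, -0.0220806 ]), 'opening': 1.0020559288372337} 0.0187
scene [[451.32177552   0.         318.51875442]
 [  0.         451.32177552 239.77412273]
 [  0.           0.           1.        ]] [[-0.5261884   0.47883283 -0.70274098  1.32632331]
 [ 0.85010495  0.27564483 -0.44871094  0.46103234]
 [-0.02115061 -0.83351008 -0.55209927  0.65101175]
 [ 0.          0.          0.          1.        ]]
top [[602.86455092   0.         312.27155033]
 [  0.         602.86455092 239.23378226]
 [  0.           0.           1.        ]] [[-8.08234952e-03 -9.93512399e-01  1.13436279e-01  4.60525678e-01]
 [-9.99897992e-01  6.69367652e-03 -1.26174312e-02 -7.55995465e-04]
 [ 1.17762685e-02 -1.13526686e-01 -9.93465153e-01  1.34992947e+00]
 [ 0.00000000e+00  0.00000000e+00  0.00000000e+00  1.00000000e+00]]
```

View pics/top0.png

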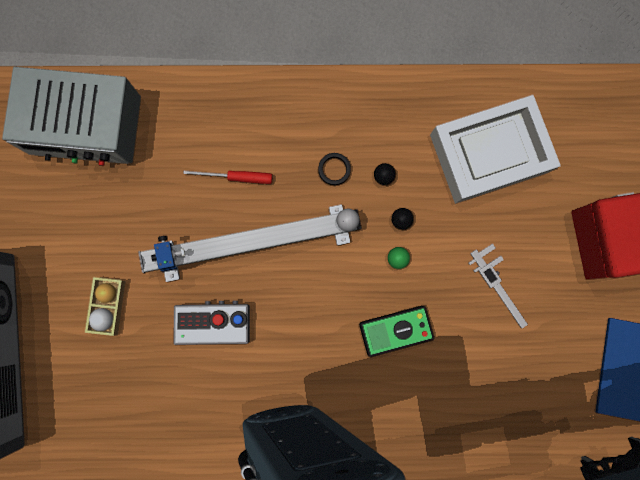

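View pics/scene0.png

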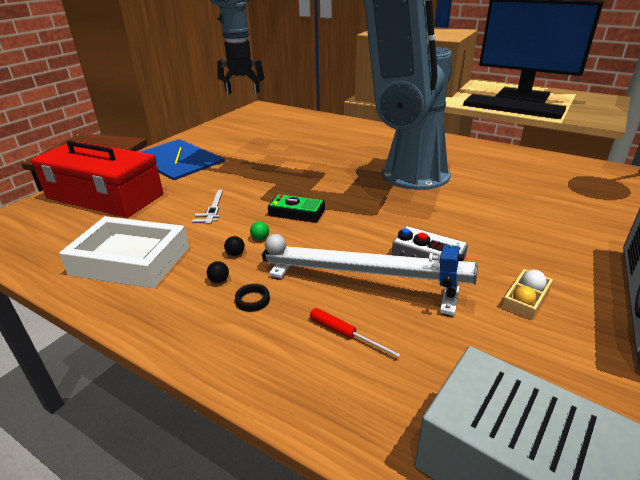

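The top picture shows the steel ball at (347,219) at the right-hand end of the gutter, and the blue stop at (165,256). The red button is at (218,319) and the blue one at (238,319). Things that could be taken for the ball are black at (385,174) and (402,218), green at (399,258), and the spares in the box at (106,293) and (101,320). The bright one touching the gutter fits the description. For the button, blue at (238,319) is the look-alike.

```bash
python3 - <<'E'
import cv2
t=cv2.imread("pics/top0.png"); s=cv2.imread("pics/scene0.png")
a=cv2.resize(t[195:350,135:365],None,fx=3.4,fy=3.4,interpolation=cv2.INTER_CUBIC); cv2.imwrite("pics/tc.png",a[:600,:800])
b=cv2.resize(s[215:320,255:485],None,fx=3.4,fy=3.4,interpolation=cv2.INTER_CUBIC); cv2.imwrite("pics/sc.png",b[:600,:800])
E
```

```text
(no output)
```

View pics/tc.png

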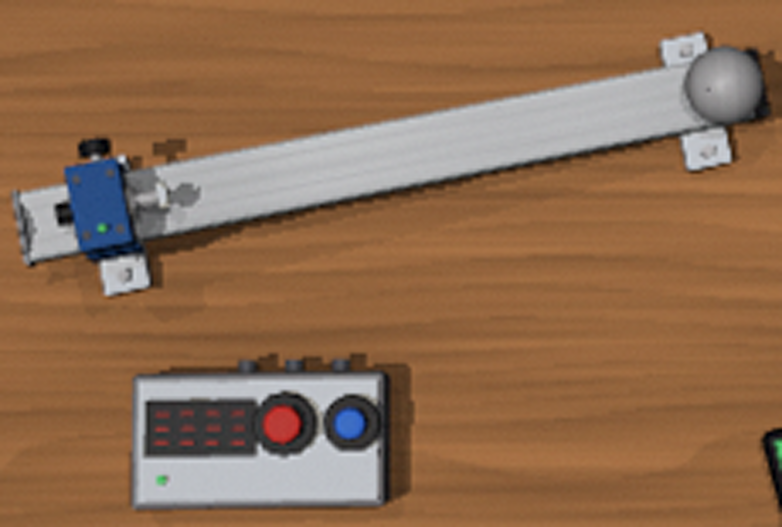

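View pics/sc.png

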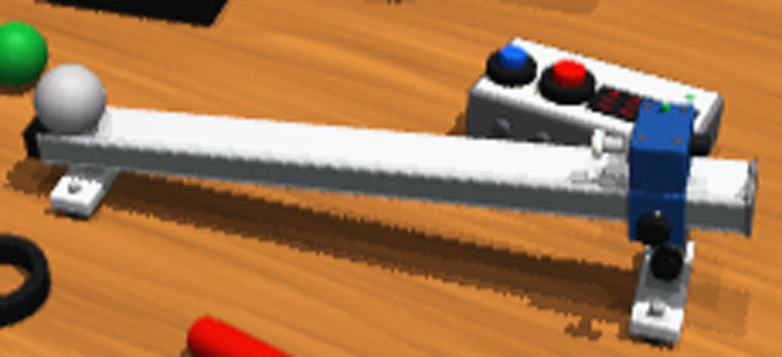

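The crops confirm it: bright ball on the black finish bar, white plunger in front of the blue stop at top px (184,252), red button nearer the display. Next, the measurements.

```bash
cat > h.py <<'E'
import numpy as np, cv2
from bench import *
from scipy.optimize import least_squares
from scipy.spatial.transform import Rotation as R
def proj(n,p):
    m=camera_model(n); T=np.linalg.inv(m["pose"]); c=T[:3,:3]@np.asarray(p)+T[:3,3]; u=m["K"]@c; return u[:2]/u[2]
def back(n,uv,z):
    m=camera_model(n); d=m["pose"][:3,:3]@np.linalg.solve(m["K"],[uv[0],uv[1],1.]); o=m["pose"][:3,3]; return o+d*(z-o[2])/d[2]
def tri(a,b): return least_squares(lambda p:np.r_[proj("top",p)-a,proj("scene",p)-b],[.45,0,.06])
def gut(gx,gy,yaw,p): return np.array([gx,gy,.036])+R.from_euler("ZY",[yaw,-.12]).apply(p)
E
python3 - <<'E'
from h import *
t=cv2.imread("pics/top0.png"); s=cv2.imread("pics/scene0.png")
def cen(im,mask,box):
    x0,y0,x1,y1=box; M=np.zeros(im.shape[:2],np.uint8); M[y0:y1,x0:x1]=255
    M&=mask; n,l,st,c=cv2.connectedComponentsWithStats(M); i=1+np.argmax(st[1:,4]); return c[i],st[i]
def red(im): b,g,r=[im[...,i].astype(int) for i in range(3)]; return (((r-g>80)&(r-b>80))*255).astype(np.uint8)
def blu(im): b,g,r=[im[...,i].astype(int) for i in range(3)]; return (((b-r>70))*255).astype(np.uint8)
rt,rs=cen(t,red(t),(205,305,232,332)),cen(s,red(s),(412,228,432,247))
bt,bs=cen(t,blu(t),(228,308,250,332)),cen(s,blu(s),(395,225,413,242))
print(rt,rs,bt,bs)
for a,b in((rt,rs),(bt,bs)):
    r=tri(a[0],b[0]); print("btn",r.x,r.fun, back("top",a[0],.066))
def circ(im,box,f=8):
    x0,y0,x1,y1=box; c=cv2.resize(im[y0:y1,x0:x1],None,fx=f,fy=f,interpolation=cv2.INTER_CUBIC); cv2.imwrite(f"pics/c{x0}.png",c)
circ(t,(325,200,370,245),12); circ(s,(255,225,300,270),12)
circ(t,(160,230,220,275),12); circ(s,(410,230,470,275),12)
E
```

```text
(array([217.50561798, 319.43820225]), array([213, 314,  10,  11,  89], dtype=int32)) (array([422.03389831, 235.88135593]), array([418, 232,   9,   8,  59], dtype=int32)) (array([237.15151515, 319.06060606]), array([233, 315,   9,   9,  66], dtype=int32)) (array([405.55319149, 231.14893617]), array([402, 228,   8,   7,  47], dtype=int32))
btn [0.43802302 0.18538296 0.06061812] [-0.25789177  0.10314085 -0.3098556   0.01383917] [0.438328   0.18406549 0.066     ]
btn [0.43849303 0.14374385 0.06105762] [-0.22352237  0.09595446 -0.27667379  0.00852496] [0.43877425 0.14272029 0.066     ]
```

```bash
python3 - <<'E'
import cv2,numpy as np
a=cv2.resize(cv2.imread("pics/c325.png"),(400,400));b=cv2.resize(cv2.imread("pics/c255.png"),(400,400))
cv2.imwrite("pics/balls.png",np.hstack([a,b]))
a=cv2.resize(cv2.imread("pics/c160.png"),(400,300));b=cv2.resize(cv2.imread("pics/c410.png"),(400,300))
cv2.imwrite("pics/pl.png",np.hstack([a,b]))
E
```

```text
(no output)
```

View pics/balls.png

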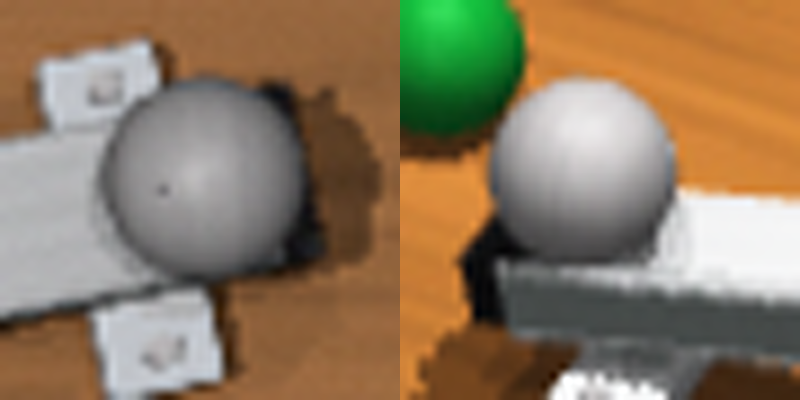

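View pics/pl.png

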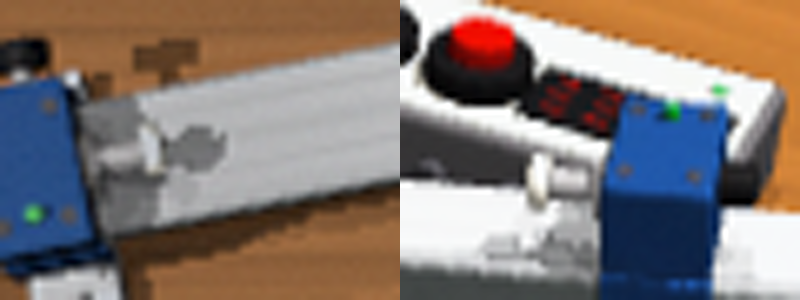

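```bash
python3 - <<'E'
from h import *
bt,bs=np.array([347.5,219.55]),np.array([275.2,243.7]); pt,ps=np.array([183.4,251.8]),np.array([429.8,257.])
r=tri(bt,bs);print("ball",r.x,r.fun); r=tri(pt,ps);print("plunger",r.x,r.fun)
f=lambda v:np.r_[proj("top",gut(*v[:3],[.02,0,.0289]))-bt,proj("scene",gut(*v[:3],[.02,0,.0289]))-bs,proj("top",gut(*v[:3],[v[3],0,.0289]))-pt,proj("scene",gut(*v[:3],[v[3],0,.0289]))-ps]
r=least_squares(f,[.5,-.06,1.8,.3]);print(r.x,r.fun.round(2))
print("ball",gut(*r.x[:3],[.02,0,.0289]),"end ball",gut(*r.x[:3],[r.x[3]-.015,0,.0289]))
# gutter high end check, lips at top of end
for x in(0,.46): print("lips px",[proj("top",gut(*r.x[:3],[x,y,.012])).round(1) for y in(-.02,.02)])
o=get_obs();Rm=R.from_quat(o["eef_rot"],scalar_first=True).as_matrix();print(Rm.round(3))
for uv in((402,218),(399,258),(385,174)): print(back("top",uv,.025))
E
```

```text
ball [ 0.64850912 -0.09240367  0.06777414] [-0.33808595  0.23479411 -0.44149197 -0.03517938]
plunger [0.57765949 0.25011866 0.10899849] [-0.34488649  0.13387992 -0.36250445  0.0182391 ]
[ 0.65171457 -0.1086032   1.77418313  0.37239746] [-0.29  0.33 -0.44  0.17 -0.37  0.09 -0.37 -0.07]
ball [ 0.64840269 -0.09254467  0.06708641] end ball [0.58074272 0.23552205 0.10747701]
lips px [array([352.6, 210.6]), array([356.6, 228.4])]
lips px [array([139.5, 251.7]), array([143. , 270.6])]
[[ 0.346 -0.     0.938]
 [-0.938  0.002  0.346]
 [-0.002 -1.     0.   ]]
[ 0.65801656 -0.21762829  0.025     ]
[ 0.56881324 -0.20875942  0.025     ]
[ 0.75798512 -0.18192028  0.025     ]
```

```bash
python3 -m jog '[[0,0,41,0,-4,0,1],[0,0,41,0,-4,0,1],[0,0,41,0,-4,0,1],[0,0,41,0,-4,0,1],[0,0,41,0,-4,0,1],[0,0,41,0,-4,0,1],[0,0,41,0,-4,0,1],[0,0,41,0,-4,0,1]]'; python3 -m jog '[[0,0,41,0,-4,0,1],[0,0,41,0,-4,0,1],[0,0,41,0,-4,0,1],[0,0,41,0,-4,0,1],[0,0,41,0,-4,0,1],[0,0,41,0,-4,0,1],[0,0,41,0,-4,0,1],[0,0,41,0,-4,0,1]]'
cat >> h.py <<'E'
G=(0.65171457,-0.1086032,1.77418313)
U=np.array([np.cos(G[2]),np.sin(G[2]),0])
def go(tgt,yaw=G[2],rows=True):
    "print tool-frame shift (mm) and turn (deg) to tgt with tool z along yaw, y down"
    o=get_obs(); Rm=R.from_quat(o["eef_rot"],scalar_first=True)
    z=np.array([np.cos(yaw),np.sin(yaw),0]);y=np.array([0,0,-1.]);Rt=R.from_matrix(np.c_[np.cross(y,z),y,z])
    print("t",o["time_s"],"pos",o["eef_pos"].round(4),"F",o["wrist_force"].round(2),"open",round(o["opening"],3))
    print("shift now-axes",(Rm.inv().apply(tgt-o["eef_pos"])*1e3).round(1),"shift target-axes",(Rt.inv().apply(tgt-o["eef_pos"])*1e3).round(1),"turn",np.degrees((Rm.inv()*Rt).as_rotvec()).round(2))
E
python3 - <<'E'
from h import *
go(np.array([.438,.1845,.12]))
E
```

```text
time_s: 0.77
eef_pos: [0.4681, -0.3555, 0.2308]
eef_rot: [0.67, -0.669, 0.228, -0.227]
wrist_force: [0.7, -1.3, -0.7]
opening: -0.002
time_s: 1.43
eef_pos: [0.5974, -0.0586, 0.2308]
eef_rot: [0.706, -0.706, 0.034, -0.034]
wrist_force: [0.9, -0.3, -0.4]
opening: 0.0
t 1.4333 pos [ 0.5974 -0.0586  0.2308] F [ 0.87 -0.27 -0.42] open 0.0
shift now-axes [-182.   110.9  226.6] shift target-axes [-107.   110.8  270.3] turn [-1.000e-02 -1.718e+01 -3.000e-02]
```

```bash
python3 -m jog '[[0,0,0,0,-5.73,0,1],[0,0,0,0,-5.73,0,1],[0,0,0,0,-5.72,0,1]]'; python3 -m jog '[[-13.4,10,33.8,0,0,0,1],[-13.4,10,33.8,0,0,0,1],[-13.4,10,33.8,0,0,0,1],[-13.4,10,33.8,0,0,0,1],[-13.4,10,33.8,0,0,0,1],[-13.4,10,33.8,0,0,0,1],[-13.4,10,33.8,0,0,0,1],[-13.2,10,33.7,0,0,0,1]]'; python3 -m jog '[[0,0,0,0,0,0,1],[0,0,0,0,0,0,1]]'
python3 - <<'E'
from h import *
go(np.array([.438,.1845,.075]))
for n in("scene","top"): cv2.imwrite(f"pics/{n}1.png",camera(n))
s=cv2.imread("pics/scene1.png");t=cv2.imread("pics/top1.png")
cv2.imwrite("pics/m1.png",np.hstack([cv2.resize(s[130:280,350:500],(400,400)),cv2.resize(t[260:380,160:280],(400,400))]))
E
```

```text
time_s: 1.68
eef_pos: [0.5969, -0.0591, 0.2307]
eef_rot: [0.703, -0.703, -0.073, 0.074]
wrist_force: [-0.1, -0.6, 0.6]
opening: 0.001
time_s: 2.35
eef_pos: [0.4371, 0.1842, 0.1506]
eef_rot: [0.704, -0.704, -0.07, 0.071]
wrist_force: [1.8, 0.7, 0.8]
opening: 0.0
time_s: 2.52
eef_pos: [0.4368, 0.1843, 0.1504]
eef_rot: [-0.703, 0.703, 0.071, -0.073]
wrist_force: [0.4, 0.3, -0.2]
opening: 0.001
t 2.5167 pos [0.4368 0.1843 0.1504] F [ 0.38  0.3  -0.22] open 0.001
shift now-axes [ 1.3 75.4 -0.1] shift target-axes [ 1.2 75.4 -0.1] turn [-0.    0.01 -0.12]
```

View pics/m1.png

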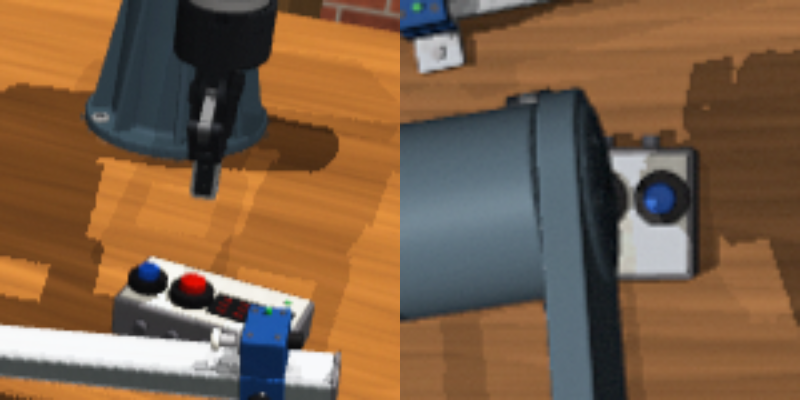

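The scene crop shows the shut fingertips right above the red button at crop (192,285), clear of the blue one. Going down.

```bash
python3 -m jog '[[0.6,30,0,0,0,0,1],[0.6,25,0,0,0,0,1],[0,15,0,0,0,0,1],[0,4,0,0,0,0,1],[0,2,0,0,0,0,1],[0,2,0,0,0,0,1],[0,0,0,0,0,0,1]]'; python3 -m jog '[[0,2,0,0,0,0,1],[0,1,0,0,0,0,1],[0,0,0,0,0,0,1]]'
```

```text
time_s: 3.2
eef_pos: [0.441, 0.183, 0.0742]
eef_rot: [0.704, -0.704, -0.071, 0.07]
wrist_force: [-0.5, -0.2, -0.4]
opening: 0.002
time_s: 3.45
eef_pos: [0.4401, 0.1834, 0.0707]
eef_rot: [0.704, -0.704, -0.071, 0.07]
wrist_force: [0.3, 0.7, -0.1]
opening: -0.001
```

```bash
python3 -m jog '[[0,2,0,0,0,0,1],[0,2,0,0,0,0,1],[0,0,0,0,0,0,1]]'; python3 -m jog '[[0,2,0,0,0,0,1],[0,1,0,0,0,0,1],[0,0,0,0,0,0,1]]'
```

```text
time_s: 3.7
eef_pos: [0.4397, 0.1833, 0.0661]
eef_rot: [-0.704, 0.704, 0.071, -0.071]
wrist_force: [0.1, 0.3, 1.1]
opening: -0.001
time_s: 3.95
eef_pos: [0.4399, 0.1834, 0.0633]
eef_rot: [0.704, -0.704, -0.071, 0.07]
wrist_force: [0.1, 0.3, 3.1]
opening: -0.003
```

```bash
python3 -m jog '[[0,1.5,0,0,0,0,1],[0,0.5,0,0,0,0,1],[0,0,0,0,0,0,1],[0,0,0,0,0,0,1]]'
```

```text
time_s: 4.28
eef_pos: [0.4399, 0.1834, 0.0614]
eef_rot: [0.704, -0.704, -0.071, 0.07]
wrist_force: [-0.6, 0.2, 3.9]
opening: 0.002
```

```bash
python3 -m jog '[[0,1,0,0,0,0,1],[0,0,0,0,0,0,1],[0,0,0,0,0,0,1]]';  python3 -m jog '[[0,-10,0,0,0,0,1],[0,-30,0,0,0,0,1],[0,-38,0,0,0,0,1],[0,0,0,0,0,0,1]]'
python3 - <<'E'
from h import *
b=gut(*G,[.02,0,.0289]); tgt=b-U*.060; print(b,tgt)
for z in(.16,.059): tgt[2]=z; go(tgt)
E
```

```text
time_s: 4.53
eef_pos: [0.44, 0.1834, 0.0609]
eef_rot: [0.704, -0.704, -0.071, 0.071]
wrist_force: [-3.0, -0.4, 9.3]
opening: -0.003
time_s: 4.87
eef_pos: [0.4439, 0.184, 0.1448]
eef_rot: [0.704, -0.703, -0.074, 0.067]
wrist_force: [1.3, 0.2, 1.0]
opening: -0.003
[ 0.64840268 -0.09254467  0.06708641] [ 0.66052193 -0.15130796  0.06708641]
t 4.8667 pos [0.4439 0.184  0.1448] F [1.31 0.25 1.05] open -0.003
shift now-axes [ 145.8  -13.4 -371.7] shift target-axes [ 144.4  -15.2 -372.1] turn [ 0.04 -0.19  0.59]
t 4.8667 pos [0.4439 0.184  0.1448] F [1.31 0.25 1.05] open -0.003
shift now-axes [ 144.7   87.6 -371.6] shift target-axes [ 144.4   85.8 -372.1] turn [ 0.04 -0.19  0.59]
```

```bash
python3 -m jog '[[14.4,-10,-37,0,0,0,1],[14.4,-5,-37.2,0,0,0,1],[14.4,0,-37.2,0,0,0,1],[14.4,0,-37.2,0,0,0,1],[14.4,0,-37.2,0,0,0,1],[14.4,0,-37.2,0,0,0,1],[14.4,0,-37.2,0,0,0,1],[14.4,0,-37.2,0,0,0,1]]';  python3 -m jog '[[14.4,0,-37.2,0,0,0,1],[14.4,0,-37.2,0,0,0,1],[0,0,0,0,0,0,1],[0,0,0,0,0,0,1]]'
python3 - <<'E'
from h import *
b=gut(*G,[.02,0,.0289]); tgt=b-U*.060
tgt[2]=.060; go(tgt)
E
```

```text
time_s: 5.53
eef_pos: [0.6123, -0.0872, 0.1532]
eef_rot: [-0.704, 0.704, 0.07, -0.071]
wrist_force: [1.3, 0.3, -0.3]
opening: 0.004
time_s: 5.87
eef_pos: [0.6549, -0.1549, 0.1523]
eef_rot: [0.704, -0.704, -0.069, 0.07]
wrist_force: [0.2, 0.4, -0.1]
opening: 0.001
t 5.8667 pos [ 0.6549 -0.1549  0.1523] F [ 0.22  0.4  -0.14] open 0.001
shift now-axes [ 6.3 92.3  2.3] shift target-axes [ 6.2 92.3  2.3] turn [-0.02 -0.38 -0.05]
```

```bash
python3 -m jog '[[6.2,30,2,0,-0.38,0,1],[0,30,0,0,0,0,1],[0,22,0,0,0,0,1],[0,10,0,0,0,0,1],[0,0,0,0,0,0,1],[0,0,0,0,0,0,1],[0,0,0,0,0,0,1]]'
python3 - <<'E'
from h import *
b=gut(*G,[.02,0,.0289]); tgt=b-U*.037
tgt[2]=.060; go(tgt)
for n in("scene","top"): cv2.imwrite(f"pics/{n}2.png",camera(n))
s=cv2.imread("pics/scene2.png");t=cv2.imread("pics/top2.png")
cv2.imwrite("pics/m2.png",np.hstack([cv2.resize(s[160:310,200:350],(400,400)),cv2.resize(t[160:280,290:410],(400,400))]))
E
```

```text
time_s: 6.45
eef_pos: [0.6616, -0.1493, 0.0634]
eef_rot: [-0.703, 0.704, 0.074, -0.072]
wrist_force: [0.4, -0.5, -0.0]
opening: 0.002
t 6.45 pos [ 0.6616 -0.1493  0.0634] F [ 0.45 -0.5  -0.02] open 0.002
shift now-axes [-1.4  3.4 21.3] shift target-axes [-1.5  3.4 21.3] turn [0.09 0.21 0.14]
```

View pics/m2.png

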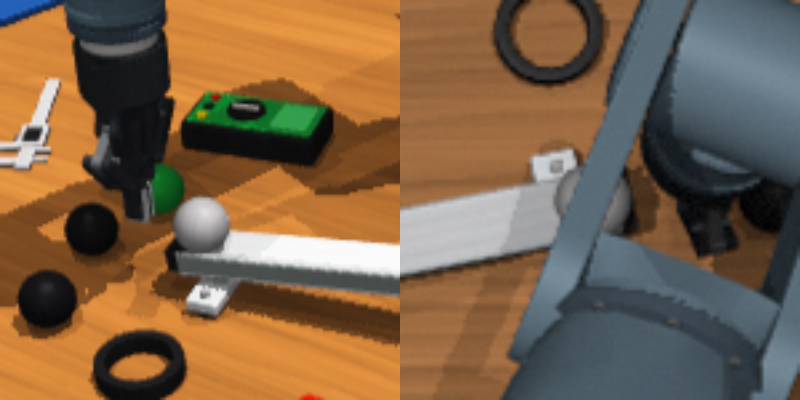

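The fingertip sits just behind the ball and clear of the black and green balls. Moving up to touch it.

```bash
python3 -m jog '[[-1.4,1.5,6,0,0,0,1],[0,0,6,0,0,0,1],[0,0,4,0,0,0,1],[0,0,3,0,0,0,1],[0,0,2,0,0,0,1],[0,0,0,0,0,0,1]]'; python3 -m jog '[[0,-0.4,3,0,0,0,1],[0,-0.4,3,0,0,0,1],[0,-0.5,4,0,0,0,1],[0,-0.6,5,0,0,0,1],[0,-0.7,6,0,0,0,1],[0,-0.7,6,0,0,0,1]]'
cat >> h.py <<'E'
def along():
    o=get_obs(); p=R.from_euler("ZY",[G[2],-.12]).inv().apply(o["eef_pos"]-np.array([G[0],G[1],.036]))
    f=o["wrist_force"]
    print("t",round(o["time_s"],2),"tcp in gutter mm",(p*1e3).round(1),"z",round(o["eef_pos"][2],4),"F uphill/side/up",round(f@U,2),round(f@np.array([-U[1],U[0],0]),2),round(f[2],2))
E
python3 - <<'E'
from h import *
along()
for n in("scene",): cv2.imwrite(f"pics/{n}3.png",camera(n))
s=cv2.imread("pics/scene3.png")
cv2.imwrite("pics/m3.png",cv2.resize(s[160:310,220:420],(800,600)))
E
```

```text
time_s: 7.05
eef_pos: [0.6547, -0.1285, 0.0599]
eef_rot: [-0.703, 0.703, 0.073, -0.073]
wrist_force: [-0.4, -0.8, 0.3]
opening: -0.0
time_s: 7.55
eef_pos: [0.6506, -0.1044, 0.0646]
eef_rot: [-0.702, 0.704, 0.074, -0.071]
wrist_force: [0.0, -4.3, 2.3]
opening: 0.004
t 7.55 tcp in gutter mm [ 7.8  0.3 27.9] z 0.0646 F uphill/side/up -4.21 0.85 2.27
```

View pics/m3.png

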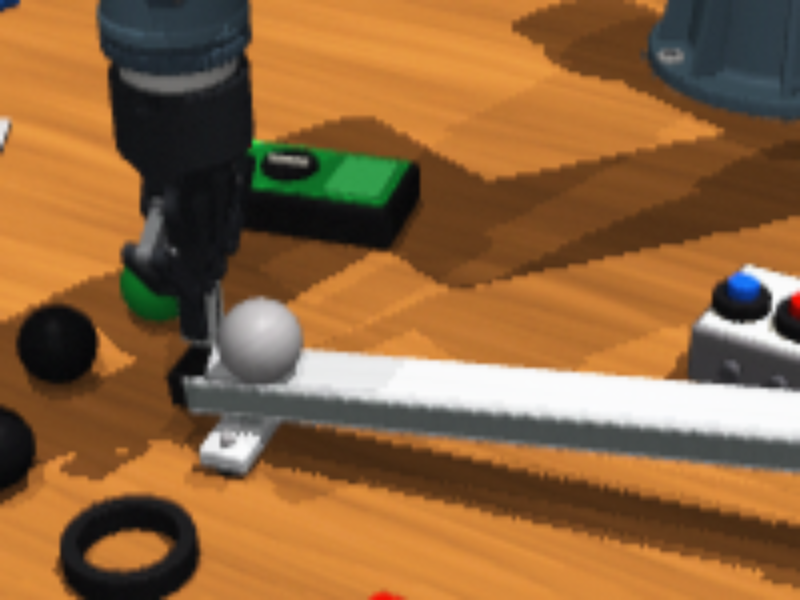

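The ball is rolling up, but it is touched only 1 mm above the fingertip's end. I will lower the finger about 6 mm while pushing on.

```bash
python3 -m jog '[[0,1.3,5,0,0,0,1],[0,1.3,5,0,0,0,1],[0,1.3,5,0,0,0,1],[0,1.3,5,0,0,0,1],[0,-0.6,5,0,0,0,1],[0,-0.6,5,0,0,0,1]]'
python3 - <<'E'
from h import *
along()
E
```

```text
time_s: 8.1
eef_pos: [0.643, -0.073, 0.059]
eef_rot: [-0.703, 0.703, 0.073, -0.073]
wrist_force: [1.4, -5.0, 3.1]
opening: 0.003
t 8.1 tcp in gutter mm [39.1  1.4 18.5] z 0.059 F uphill/side/up -5.13 -0.35 3.07
```

```bash
python3 -m jog '[[0.5,-1,6,0,0,0,1],[0.5,-1,6,0,0,0,1],[0,-1,6,0,0,0,1],[0,-0.8,6,0,0,0,1],[0,-0.7,6,0,0,0,1],[0,-0.7,6,0,0,0,1],[0,-0.7,6,0,0,0,1],[0,-0.7,6,0,0,0,1]]'
python3 - <<'E'
from h import *
along()
E
```

```text
time_s: 8.77
eef_pos: [0.634, -0.0255, 0.0657]
eef_rot: [0.703, -0.703, -0.073, 0.073]
wrist_force: [1.6, -4.6, 2.2]
opening: -0.0
t 8.77 tcp in gutter mm [88.   0.6 19.3] z 0.0657 F uphill/side/up -4.83 -0.61 2.17
```

```bash
python3 -m jog '[[0,-0.7,6,0,0,0,1],[0,-0.7,6,0,0,0,1],[0,-0.7,6,0,0,0,1],[0,-0.7,6,0,0,0,1],[0,-0.7,6,0,0,0,1],[0,-0.7,6,0,0,0,1],[0,-0.7,6,0,0,0,1],[0,-0.7,6,0,0,0,1]]'
python3 - <<'E'
from h import *
along()
for n in("scene","top"): cv2.imwrite(f"pics/{n}4.png",camera(n))
s=cv2.imread("pics/scene4.png");t=cv2.imread("pics/top4.png")
cv2.imwrite("pics/m4.png",np.hstack([cv2.resize(s[160:310,250:450],(400,300)),cv2.resize(t[160:310,200:400],(400,300))]))
E
```

```text
time_s: 9.43
eef_pos: [0.6242, 0.0215, 0.0713]
eef_rot: [0.703, -0.703, -0.073, 0.073]
wrist_force: [0.6, -4.1, 2.0]
opening: -0.002
t 9.43 tcp in gutter mm [136.2   0.7  19.2] z 0.0713 F uphill/side/up -4.11 0.24 1.99
```

View pics/m4.png

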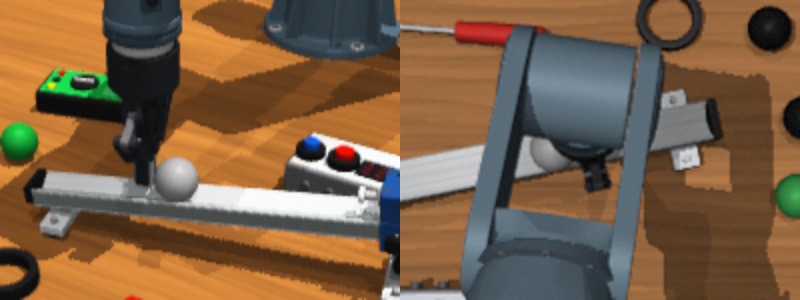

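The ball is in the groove with the fingertip behind it. Pushing on.

```bash
python3 -m jog '[[0,-0.7,6,0,0,0,1],[0,-0.7,6,0,0,0,1],[0,-0.7,6,0,0,0,1],[0,-0.7,6,0,0,0,1],[0,-0.7,6,0,0,0,1],[0,-0.7,6,0,0,0,1],[0,-0.7,6,0,0,0,1],[0,-0.7,6,0,0,0,1]]'; python3 -m jog '[[0,-0.7,6,0,0,0,1],[0,-0.7,6,0,0,0,1],[0,-0.7,6,0,0,0,1],[0,-0.7,6,0,0,0,1],[0,-0.7,6,0,0,0,1],[0,-0.7,6,0,0,0,1],[0,-0.7,6,0,0,0,1],[0,-0.7,6,0,0,0,1]]'
python3 - <<'E'
from h import *
along()
E
```

```text
time_s: 10.2
eef_pos: [0.6143, 0.0685, 0.0769]
eef_rot: [-0.703, 0.703, 0.073, -0.073]
wrist_force: [0.4, -3.6, 2.8]
opening: 0.001
time_s: 10.87
eef_pos: [0.6045, 0.1154, 0.0825]
eef_rot: [-0.703, 0.703, 0.073, -0.073]
wrist_force: [1.0, -4.6, 3.0]
opening: -0.0
t 10.87 tcp in gutter mm [232.9   1.   18.8] z 0.0825 F uphill/side/up -4.72 -0.07 3.04
```

```bash
python3 -m jog '[[0,-0.7,6,0,0,0,1],[0,-0.7,6,0,0,0,1],[0,-0.7,6,0,0,0,1],[0,-0.7,6,0,0,0,1],[0,-0.7,6,0,0,0,1],[0,-0.7,6,0,0,0,1],[0,-0.6,5,0,0,0,1],[0,-0.5,4,0,0,0,1]]'
python3 - <<'E'
from h import *
along()
for n in("scene","top"): cv2.imwrite(f"pics/{n}5.png",camera(n))
s=cv2.imread("pics/scene5.png");t=cv2.imread("pics/top5.png")
cv2.imwrite("pics/m5.png",np.hstack([cv2.resize(s[200:290,370:490],(400,300)),cv2.resize(t[200:290,150:270],(400,300))]))
E
```

```text
time_s: 11.53
eef_pos: [0.5951, 0.1598, 0.0878]
eef_rot: [0.703, -0.703, -0.073, 0.073]
wrist_force: [1.0, -3.9, 2.1]
opening: 0.002
t 11.53 tcp in gutter mm [278.5   1.2  18.5] z 0.0878 F uphill/side/up -3.99 -0.24 2.11
```

View pics/m5.png

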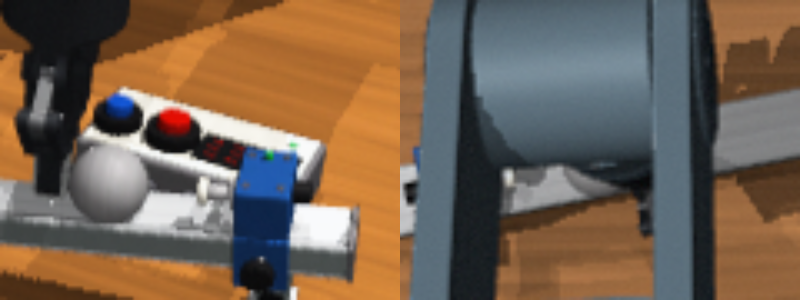

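The scene crop shows the ball short of the white plunger, by about 15 px or 30 mm, which agrees with the computed 33 mm. Slower now.

```bash
python3 -m jog '[[0.2,-0.5,4,0,0,0,1],[0.2,-0.5,4,0,0,0,1],[0,-0.5,4,0,0,0,1],[0,-0.5,4,0,0,0,1],[0,-0.5,4,0,0,0,1],[0,-0.4,3,0,0,0,1],[0,-0.4,3,0,0,0,1],[0,-0.2,2,0,0,0,1]]'
python3 - <<'E'
from h import *
along()
E
python3 -m jog '[[0,-0.2,2,0,0,0,1],[0,-0.2,2,0,0,0,1],[0,-0.2,2,0,0,0,1],[0,-0.1,1,0,0,0,1]]'
python3 - <<'E'
from h import *
along()
s=camera("scene"); cv2.imwrite("pics/m6.png",cv2.resize(s[200:290,370:490],(800,600)))
E
```

```text
time_s: 12.3
eef_pos: [0.59, 0.1866, 0.0913]
eef_rot: [0.703, -0.703, -0.073, 0.073]
wrist_force: [0.5, -4.2, 2.3]
opening: -0.002
t 12.3 tcp in gutter mm [306.    0.8  18.8] z 0.0913 F uphill/side/up -4.24 0.39 2.33
time_s: 12.63
eef_pos: [0.589, 0.1924, 0.0923]
eef_rot: [-0.703, 0.704, 0.073, -0.073]
wrist_force: [1.5, -9.4, 4.7]
opening: 0.0
t 12.63 tcp in gutter mm [312.    0.6  19.1] z 0.0923 F uphill/side/up -9.52 0.44 4.69
```

View pics/m6.png

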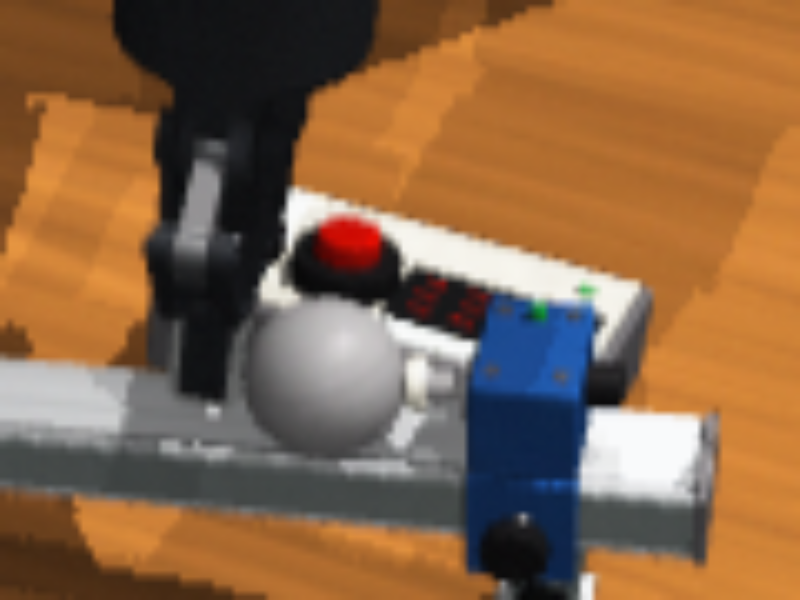

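The ball now touches the plunger at crop (412,380). Pressing on in 1 mm steps and watching the force.

```bash
for i in 1; do python3 -m jog '[[0,-0.1,1,0,0,0,1],[0,-0.1,1,0,0,0,1],[0,-0.1,1,0,0,0,1],[0,0,0,0,0,0,1]]'; done
python3 - <<'E'
from h import *
along()
E
python3 -m jog '[[0,-0.1,1,0,0,0,1],[0,-0.1,1,0,0,0,1],[0,-0.1,1,0,0,0,1],[0,0,0,0,0,0,1]]'
python3 - <<'E'
from h import *
along()
s=camera("scene"); cv2.imwrite("pics/m7.png",cv2.resize(s[200:290,370:490],(800,600)))
E
```

```text
time_s: 13.02
eef_pos: [0.5884, 0.1951, 0.0926]
eef_rot: [-0.703, 0.704, 0.073, -0.073]
wrist_force: [1.2, -7.9, 3.9]
opening: 0.003
t 13.02 tcp in gutter mm [314.8   0.6  19. ] z 0.0926 F uphill/side/up -8.01 0.4 3.86
time_s: 13.35
eef_pos: [0.5879, 0.1978, 0.0929]
eef_rot: [-0.703, 0.704, 0.073, -0.073]
wrist_force: [0.7, -8.9, 4.2]
opening: -0.001
t 13.35 tcp in gutter mm [317.5   0.6  19. ] z 0.0929 F uphill/side/up -8.87 1.14 4.24
```

View pics/m7.png

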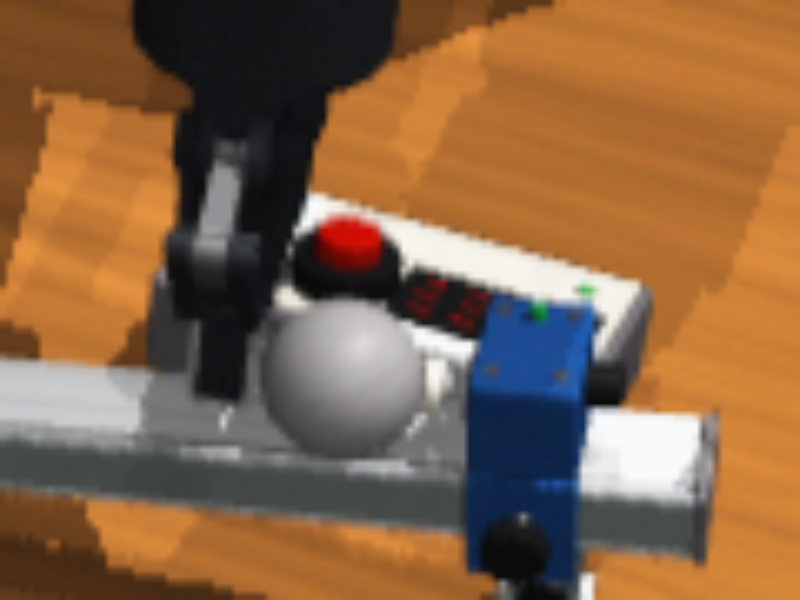

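```bash
python3 -m jog '[[0,-0.1,1,0,0,0,1],[0,-0.1,1,0,0,0,1],[0,0,0,0,0,0,1],[0,0,0,0,0,0,1]]'
python3 - <<'E'
from h import *
along()
E
python3 -m jog '[[0,-0.1,0.7,0,0,0,1],[0,0,0,0,0,0,1],[0,0,0,0,0,0,1]]'
python3 - <<'E'
from h import *
along()
E
```

```text
time_s: 13.73
eef_pos: [0.5875, 0.1995, 0.093]
eef_rot: [-0.702, 0.704, 0.073, -0.073]
wrist_force: [1.1, -9.3, 4.3]
opening: 0.001
t 13.73 tcp in gutter mm [319.3   0.6  19. ] z 0.093 F uphill/side/up -9.33 0.79 4.31
time_s: 13.98
eef_pos: [0.5875, 0.1996, 0.0931]
eef_rot: [-0.702, 0.705, 0.073, -0.073]
wrist_force: [1.6, -12.5, 3.5]
opening: 0.006
t 13.98 tcp in gutter mm [319.3   0.6  19. ] z 0.0931 F uphill/side/up -12.58 0.95 3.53
```

The finger has stalled at 319.3 mm and the force has stepped up, so the plunger is on its hard stop. Final check.

```bash
python3 -m jog '[[0,0,0,0,0,0,1],[0,0,0,0,0,0,1],[0,0,0,0,0,0,1],[0,0,0,0,0,0,1],[0,0,0,0,0,0,1],[0,0,0,0,0,0,1]]'
python3 - <<'E'
from h import *
along()
s=camera("scene"); cv2.imwrite("pics/scene8.png",s)
s0=cv2.imread("pics/scene0.png")
cv2.imwrite("pics/m8.png",np.hstack([cv2.resize(x[200:290,370:490],(400,300),interpolation=cv2.INTER_CUBIC) for x in (s0,s)]))
def blk(im):
    b,g,r=[im[235:285,435:475,i].astype(int) for i in range(3)]; ys,xs=np.nonzero(b-r>60); return xs.mean(),ys.mean(),xs.min(),len(xs)
print(blk(s0),blk(s))
print([proj("scene",gut(*G,[x,0,.0289])).round(1) for x in (.3724,.3824)])
E
```

```text
time_s: 14.48
eef_pos: [0.5876, 0.1995, 0.0931]
eef_rot: [-0.702, 0.705, 0.073, -0.073]
wrist_force: [1.2, -12.7, 4.3]
opening: -0.002
t 14.48 tcp in gutter mm [319.3   0.6  19. ] z 0.0931 F uphill/side/up -12.72 1.43 4.3
(np.float64(14.909407665505226), np.float64(20.550522648083625), np.int64(5), 287) (np.float64(15.03886925795053), np.float64(20.770318021201412), np.int64(5), 283)
[array([429.4, 256.9]), array([434.5, 257.3])]
```

View pics/m8.png

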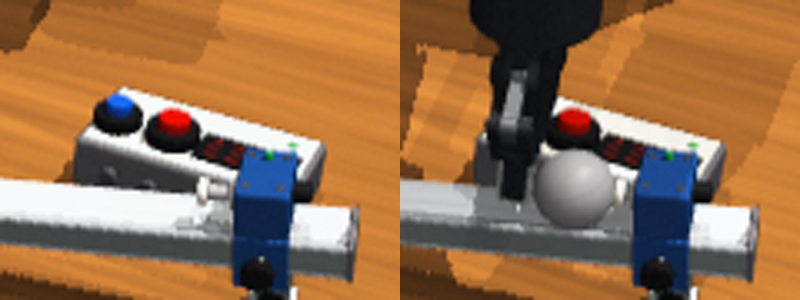

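```bash
python3 -c "
from bench import hand_in; print(hand_in())"
```

```text
the job is handed in; nothing more can be done
None
```

I pressed the red zero button, then rolled the steel ball up the gutter with the shut fingertips until the white plunger was fully in. I handed the job in at about 14.5 s of the 51 s, with the fingers still holding the ball there.

- **Zero button:** I pressed it until the force rose from 4 N to about 9 N, which means it reached the bottom of its travel. The last picture shows it up again.
- **Plunger:** its tip moved about 5 px, or 10 mm, so it is fully in. The fingertip stalled at 319.3 mm along the gutter, against a predicted 321 mm. The push along the gutter holds at about 12.7 N.
- **Ball:** it lies in the groove, with the fingertip 0.6 mm off the groove line.
- **Start stop:** its image moved by about 0.1 to 0.2 px, well under 1 mm.
- **Not seen at the end:** the gripper hid the blue mode button in the last picture. I never went near it, and it looked up in earlier pictures. I made no final check of the other bench items, but nothing passed close to them.
- **Disagreement:** triangulating the buttons from the two cameras put their tops about 5 mm too low, at 61 mm instead of 66 mm. The arm touched the red button at about 66 mm, matching the given sizes.

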